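Stop-button check on the specimen polisher

ROBOT

A 7-joint arm with a two-finger parallel gripper is mounted at the origin on a cart in front of the work surface, level with it; the furniture and walls round the work are solid. World frame = base frame: x ahead of the robot, y to its left, z up, the work surface at z = 0. Lengths are in m, angles in rad, forces in N, time in s.
With the tool pointing down it reaches from about 0.35 to 0.9 m from the base axis. Payload 7.2 kg.
Tool frame: the origin (TCP) lies at the very end of the fingers, on their centre line; the grasp point (between the pads) lies 19 mm behind it; z points along the fingers, y is the line along which they close (so a half turn about z gives the same grasp; the last joint's range is limited). The gripper opens to 88 mm and grips with 3 to 60 N. Pads are 20 mm wide; open, the fingers measure 115 mm over their backs; the gripper's body (75 mm by 178 mm) begins 61 mm behind the grasp point.
Start: joints at [-1.384, 0.411, -0.013, 1.596, 0.006, 1.134, -0.082], TCP at [0.158, 0.605, 0.223] pointing down, gripper open.
Joint ranges: [-2.95, 2.95], [-0.29, 1.99], [-1.47, 1.44], [0.14, 2.54], [-1.03, 4.17], [0.13, 1.85], [-2.86, 2.86]. Speed limits (rad/s): [2.39, 2.39, 3.01, 3.01, 3.14, 3.14, 3.14].

INTERFACE

Orientations are given as [roll, pitch, yaw] about the fixed x, y, z axes, in that order (R = Rz(yaw) Ry(pitch) Rx(roll)).
In Python, from station import manip gives the robot as it stands. The module is installed in compiled form; this text tells all that it offers.
- The arm moves only by the tool move_arm, never from a script. Its argument "targets" is a list of rows, each a list of 6 numbers: the shift along the world's x, y, z in m, then the turn, a rotation vector about the world's x, y, z in degrees. A call has 1 to 10 rows; each row shifts and turns the commanded pose from where the row before left it; what a row does not reach is not made up. A row lasts 1/10 s, in which the tool goes at most 50 mm and 8.59 degrees, less where a joint would pass 70% of its speed; a pose out of reach is approached as far as the arm can. A call is refused whole if a number of a shift passes 0.05 or a number of a turn 8.59, either way. A call with a gripper value outside its range is refused whole. "gripper" is the closure in counts, from 0 (fully open) to 255 (shut), set as the call begins (left out, the last holds). The fingers move at their own pace and stop on an object; the grip force is fixed at half the most. Time passes only in rows, so rows that do not move let the fingers close. It gives the time, the measured TCP pose, the force, the opening and the grip force at its end, in the units of the state.
- manip.read_state(): the state, without advancing time (a new reading comes with each control period).
- manip.get_image(name): name is "scene" or "side" or "wrist"; returns a dict with "img" (420x560x3 uint8, blue, green, red), "range_z" (420x560 float32, m along the optical axis (not along the pixel's ray), 0 where there is no reading), "camera_matrix" (3x3 intrinsics, pixels), "k1" (the pictures are not rectified: a ray, as slopes to the right and down, at radius r is drawn at 1 + k1 r^2 times it, then the intrinsics apply), "R" (3x3) and "t" (3): a world point X has camera coordinates R X + t; the wrist camera has in their place "hand_eye" (4x4, takes a point from camera to tool coordinates, whose origin is the TCP and whose axes are the flange's). Camera axes: x right, y down, z forward; pixel columns grow to the right and rows downward; lengths in m; the calibration is good to about 2 mm. A picture is of the moment at which its call begins: read the wrist's pose just before it.
- manip.close_job(): hands the job in; it is judged then, once.
The state is a dict: "clock": time; "joint_positions": joint angles; "dq": joint speeds; "tau": joint torques, N m; "tcp_pos": TCP position; "orientation": TCP orientation; "ft_force": force on the tool from outside, world axes, zero at the start; "wrist_torque": the same for the moment, N m; "grip_width": finger opening in m; "grasp_force": force on a finger pad.
Only numpy, scipy, OpenCV 4.12 (cv2) and the standard library are available. Lean on these libraries where they do the work, as an engineer would, in place of code of your own. Each camera call takes 0.05 s, during which the arm holds its last target. There are 200 camera calls.

TASK

Do the daily stop check on the specimen polisher: press the mushroom stop button down until it latches in, then push its rib round clockwise until the button springs back out, and once it is out press the raised reset button beside it and let it come up again. Work with the fingertips without forcing a button, leave the flush start button alone, and do not disturb the things lying about.

Things in the scene. Friction and masses are not known exactly. Their poses are not given: they have to be found in the camera images.
- polisher: Bench specimen polisher that cannot move: grey and white box 300 mm deep (x), 270 mm wide (y), flat deck 100 mm above the bench. Origin: centre of its underside; own -x side is its front, toward the robot; it may stand turned. The two control plates sit side by side on the deck's front strip, at own x -105, y +65 and -65 mm; which is left and which right varies.
- wheel_top (a point): Centre of the polishing wheel's cloth, 118 mm above the bench, at own x +45 mm of the polisher. The wheel (88 mm radius) lies in a black bowl of 104 mm outer radius whose rim is 130 mm above the bench.
- spout_top (a point): Bend of the steel water spout, 206 mm above the bench (own x +118, y +95 mm of the polisher); from its post in the rear left corner it reaches inward over the wheel to own x +76, y +45 mm.
- stop_station: Aluminium plate 74 x 80 x 4 mm fixed on the polisher's deck, with the mushroom stop button in its middle. Origin: centre of its underside, at deck height on the button's axis; z up, axes parallel to the polisher's; does not move with the button. Below the head a fixed steel collar, 19 mm radius, reaches 21 mm above the deck.
- stop_top (a point): Centre of the stop button's top, on its axis; moves and turns with it; 59 mm above the deck when out. Black mushroom head, 54 mm diameter, underside 31 mm and dome top 45 mm above the deck when out. Across the dome a raised grey rib, 52 mm long, 14 wide, flat-topped, 14 mm above the dome's middle. The rib runs along this point's x, at rest the polisher's front-to-back line.
- stop_press (a joint): How far the stop button is pushed in, m: 0 out, at most 0.009 (hard end). Sprung: about 2 N at first, up to about 4 N on the way. Pushed to 0.008 or to the end it latches by itself; let go, it then stays in at about 0.007. Pushed less, it comes back out.
- stop_twist (a joint): Turn of the stop button's head, rad, growing clockwise seen from above: 0 at rest, at most 1.0. Sprung back to 0 (about 0.012 N m at rest, 0.024 N m at release). When latched in, the button lets go and springs out (rising 7 mm, if nothing lies over the dome) once the head is turned to about 0.5 to 0.6; let go, the head turns back to 0.
- button_plate: Aluminium plate 74 x 115 x 4 mm on the polisher's deck with two small round push buttons 60 mm apart, side by side. Origin: centre of its underside, on the deck; axes parallel to the polisher's.
- reset_top (a point): Centre of the top of the reset button: a raised black cylinder of 27 mm diameter standing 22 mm above the deck, on the right half of its plate (plate's own y -30 mm), in a low steel ring (8 mm above the deck). Moves with the button.
- reset_button (a joint): How far the reset button is pushed in, m: 0 out, 0.005 fully in; sprung, 2.5 N at first and 5 N fully in; does not latch.
- start_top (a point): Centre of the top of the start button: black, 25 mm diameter, only 12 mm above the deck, sunk in a steel guard ring of 35 mm outer diameter and 13 mm height, on the left half of its plate (plate's own y +30 mm). Not to be pressed.
- start_button (a joint): How far the start button is pushed in, m: 0 out, 0.004 fully in; sprung.
- mount_on_wheel: Loose black specimen mount, a disc 30 mm across and 16 mm high, on the polishing wheel (118 mm above the bench). Origin: centre of its underside. Leave it.
- marker: Loose marker pen, 122 mm long, 14 mm thick, lying on the bench in front of the polisher. Origin: centre of its underside. Leave it.
- ref_block: Loose round steel reference block, 60 mm across, 11 mm high, on the bench to the right. Origin: centre of its underside. Leave it.
- cotton_bud_tub: Loose clear tub of cotton buds, 77 mm across, 80 mm high, on the bench left of the polisher. Origin: centre of its underside. Leave it.
- etchant: Loose dropper bottle, 38 mm across, 118 mm high, on the bench right of the polisher. Origin: centre of its underside. Leave it.
- syringe: Loose paste syringe, 105 mm long, 24 mm wide, 20 mm high, lying on the bench in front and to the right of the polisher. Origin: centre of its underside. Leave it.

How it is judged:
By the outcome, as a careful person would: the job done as asked, in the order asked, and still so for the second after the job is handed in, with the robot touching nothing.
It also fails if it takes over 45 s, if anything falls off the work surface, if the arm or the gripper's body presses on something with over 40 N, if the wrist force passes 120 N, or if a joint passes its speed limit or range.

## Working session

There is one attempt and no reset: what is moved stays moved. The work goes in short steps, Python scripts to look and compute and a tool call to move; the robot and the scene stay as the last step left them, time stands still between calls to the robot, and variables do not carry over. Pictures are saved under pics/ and viewed, at most 10 in all, crops included, and the job is handed in when it is done.

Besides the shell and the picture viewer there is one more tool, called as name(argument=value, ...), one argument or row to a line, values as JSON. move_arm: Moves the arm, as the interface text tells. Its arguments: {"type":"object","properties":{"targets":{"type":"array"},"gripper":{"type":"number"}},"required":["targets"]}

```bash
mkdir -p pics; cat > h.py <<'E'
import numpy as np, cv2
from station import manip
from scipy.spatial.transform import Rotation as Ro
def cloud(d, T=None):
    K=d["camera_matrix"];k1=d["k1"];z=d["range_z"]
    v,u=np.mgrid[0:z.shape[0],0:z.shape[1]]
    p=cv2.undistortPoints(np.stack([u,v],-1).reshape(-1,1,2).astype(float),np.array(K,float),np.array([k1,0,0,0],float)).reshape(*z.shape,2)
    c=np.concatenate([p*z[...,None],z[...,None]],-1)
    if T is None: w=(c-np.array(d["t"]))@np.array(d["R"])
    else: w=c@T[:3,:3].T+T[:3,3]
    w[z==0]=np.nan
    return w
def grab(name):
    s=manip.read_state(); d=manip.get_image(name); T=None
    if name=="wrist":
        B=np.eye(4);B[:3,:3]=Ro.from_euler('xyz',s["orientation"]).as_matrix();B[:3,3]=s["tcp_pos"];T=B@np.array(d["hand_eye"])
    return d,cloud(d,T),s
E
python3 - <<'E'
from h import *
s=manip.read_state();print(s)
ims=[]
for n in("scene","side"):
    d,w,_=grab(n);cv2.imwrite(f"pics/{n}.png",d["img"]);np.savez(f"{n}.npz",w=w,img=d["img"]);print(n,d["camera_matrix"],d["k1"],-np.array(d["R"]).T@d["t"])
E
```

```text
{'clock': 0.0, 'joint_positions': array([-1.3841593 ,  0.41186385, -0.01271083,  1.59702269,  0.00560274,
        1.13428647, -0.08218219]), 'dq': array([-1.53023256e-03, -1.51840208e-03, -6.01321630e-04, -3.24074321e-05,
       -2.35922768e-04,  1.44375893e-03,  3.87112708e-04]), 'tau': array([ 3.67224084e-05, -5.87951732e+01,  6.41975272e-01, -2.91082227e+01,
       -5.37974224e-02,  1.80010451e-02,  1.10072383e-04]), 'tcp_pos': array([0.15747251, 0.60432926, 0.22184028]), 'orientation': array([-3.14005201e+00,  1.12306412e-04,  2.88679813e+00]), 'ft_force': array([ 0.83948268, -0.35666968, -0.50179235]), 'wrist_torque': array([ 0.00846648, -0.03706843,  0.00807527]), 'grasp_force': 0.0, 'grip_width': 0.08760874724244153}
scene [[531.80190774   0.         273.12262754]
 [  0.         531.80190774 208.99924781]
 [  0.           0.           1.        ]] -0.07441816960544707 [-0.10397495 -1.02618462  0.68013195]
side [[536.00446157   0.         274.29627067]
 [  0.         536.00446157 211.07339843]
 [  0.           0.           1.        ]] -0.0197075562300697 [1.48641037 0.49867427 1.07983689]
```

View pics/scene.png

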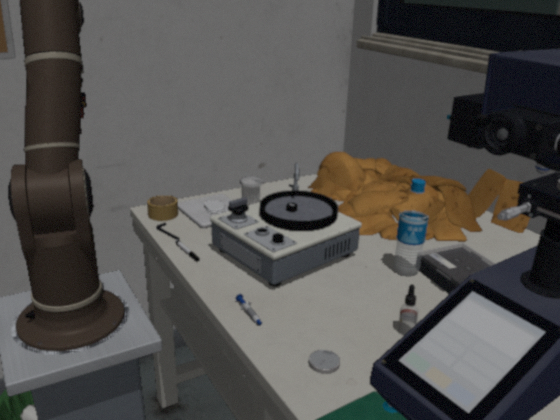

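View pics/side.png

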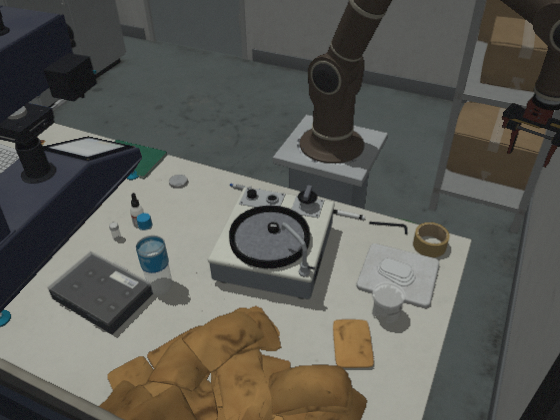

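Scene: the stop button is at about (238,208) on the left plate, start at (262,231) and reset at (278,238) on the right plate, bowl at (298,209). Side: stop at (308,197), reset at (252,194), start at (272,198), spout at (306,265).

```bash
python3 - <<'E'
from h import *
for n,pts in(("scene",[(238,204),(262,231),(278,237),(298,209)]),("side",[(308,195),(272,198),(252,194),(274,228)])):
    w=np.load(n+".npz")["w"]
    for u,v in pts: print(n,(u,v),np.round(w[v,u],4))
    f=w.reshape(-1,3)
    m=(abs(f[:,2]-.1)<.006)&(f[:,0]>.3)&(f[:,0]<.9)&(abs(f[:,1])<.35)
    q=f[m]; 
    # keep largest component on 5mm raster
    g=np.zeros((140,140),np.uint8); ij=((q[:,:2]-[.3,-.35])/.005).astype(int).clip(0,139); g[ij[:,0],ij[:,1]]=1
    k,l,st,_=cv2.connectedComponentsWithStats(cv2.morphologyEx(g,cv2.MORPH_CLOSE,np.ones((5,5)))); b=1+np.argmax(st[1:,4])
    q=q[l[ij[:,0],ij[:,1]]==b]
    print(len(q),np.median(q[:,2]),cv2.minAreaRect(q[:,:2].astype(np.float32)))
    r=f[(abs(f[:,2]-.13)<.004)&(f[:,0]>.4)&(f[:,0]<.9)&(abs(f[:,1])<.3)]
    print("rim",len(r),cv2.minEnclosingCircle(r[:,:2].astype(np.float32)))
    h=f[(f[:,2]>.148)&(f[:,2]<.17)&(f[:,0]>.35)&(f[:,0]<.65)&(abs(f[:,1])<.3)]
    print("stop",len(h),h.mean(0),h.max(0),h.min(0))
E
```

```text
scene (238, 204) [0.4417 0.0792 0.1514]
scene (262, 231) [ 0.46   -0.0144  0.1126]
scene (278, 237) [ 0.4701 -0.0735  0.1205]
scene (298, 209) [0.5997 0.0443 0.1201]
2598 0.10084577731775805 ((0.5603922605514526, 0.04339900612831116), (0.3037670850753784, 0.2741338014602661), 10.320923805236816)
rim 494 ((0.6323124766349792, -0.051583338528871536), 0.23920650780200958)
stop 99 [0.44508267 0.08598715 0.15426654] [0.47355815 0.0997402  0.15941187] [0.42026615 0.07560273 0.14823723]
side (308, 195) [0.4656 0.1008 0.1556]
side (272, 198) [ 0.4615 -0.0086  0.1043]
side (252, 194) [ 0.4825 -0.0601  0.1176]
side (274, 228) [0.5948 0.0605 0.1312]
3344 0.09835464478657527 ((0.5669922828674316, 0.0470954030752182), (0.3041051924228668, 0.26900652050971985), 9.52173137664795)
rim 622 ((0.638260006904602, -0.03805315122008324), 0.24474503099918365)
stop 78 [0.45423892 0.09433506 0.15488036] [0.47930668 0.10373742 0.16034844] [0.42444879 0.08217283 0.14835128]
```

move_arm(
  targets=[
    [0.02,-0.037,0.005,0,0,1.75],
    [0.02,-0.037,0.005,0,0,1.75],
    [0.02,-0.037,0.005,0,0,1.75],
    [0.02,-0.037,0.005,0,0,1.75],
    [0.02,-0.037,0.005,0,0,1.75],
    [0.02,-0.037,0.005,0,0,1.75],
    [0.02,-0.037,0.005,0,0,1.75],
    [0.02,-0.037,0.005,0,0,1.75],
    [0.02,-0.037,0.005,0,0,1.75],
    [0.02,-0.037,0.005,0,0,1.75],
  ],
  gripper=255,
)

```text
clock: 1.1
tcp_pos: [0.3579, 0.233, 0.2728]
orientation: [3.141, -0.0, -3.09]
ft_force: [2.1, 0.9, -0.3]
grip_width: 0.0112
grasp_force: 0.0
```

move_arm(
  targets=[
    [0.02,-0.037,0.005,0,0,1.75],
    [0.02,-0.037,0.005,0,0,1.75],
    [0.02,-0.037,0.005,0,0,1.75],
    [0.02,-0.037,0.005,0,0,1.75],
    [0,0,0,0,0,0],
    [0,0,0,0,0,0],
  ],
)

```text
clock: 1.7
tcp_pos: [0.4375, 0.0863, 0.2925]
orientation: [3.141, -0.0, -2.971]
ft_force: [-1.7, 0.1, -0.1]
grip_width: 0.0004
grasp_force: 0.0
```

```bash
python3 - <<'E'
from h import *
d,w,s=grab("wrist");cv2.imwrite("pics/w1.png",d["img"]);np.savez("w1.npz",w=w,img=d["img"])
print(s["clock"],s["tcp_pos"],np.degrees(s["orientation"]),s["joint_positions"],s["grip_width"],s["ft_force"]);print(d["hand_eye"])
E
```

```text
1.7 [0.43751301 0.0862542  0.2924864 ] [ 1.79990287e+02 -2.34966485e-02 -1.70244763e+02] [-0.67898445  0.02431198  0.38850891  1.9240104  -0.01013158  1.1954858
  1.4541957 ] 0.00043282098634430944 [-1.71260919  0.07012156 -0.09915587]
[[ 2.46385797e-04 -9.57023413e-01 -2.90010561e-01  8.07974500e-02]
 [ 9.99999950e-01  1.77622447e-04  2.63428146e-04  5.06687297e-04]
 [-2.00594518e-04 -2.90010612e-01  9.57023409e-01 -1.60619260e-01]
 [ 0.00000000e+00  0.00000000e+00  0.00000000e+00  1.00000000e+00]]
```

View pics/w1.png

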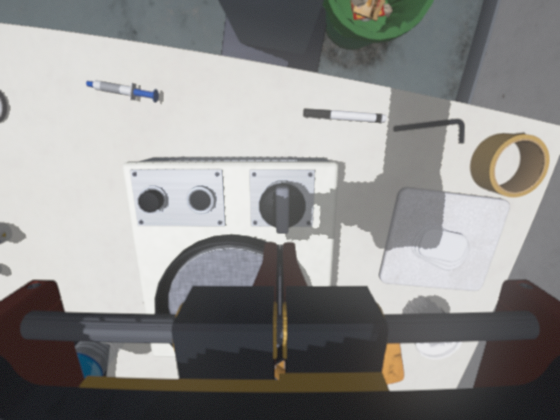

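The wrist picture shows stop head at (282,205) with the rib vertical, (282,185–232); reset at (151,200), start at (201,199), polisher front edge at row 160, and the tool square to it.

```bash
python3 - <<'E'
from h import *
z=np.load("w1.npz");w=z["w"];
P=w[195:220,:][:, :]
def reg(u0,u1,v0,v1,zl,zh):
    f=w[v0:v1,u0:u1].reshape(-1,3); f=f[(f[:,2]>zl)&(f[:,2]<zh)]; r=cv2.minAreaRect(f[:,:2].astype(np.float32))
    print(len(f),"mean",f.mean(0).round(4),"med z",np.median(f[:,2]).round(4),"rect",np.round(r[0],4),np.round(r[1],4),round(r[2],1))
reg(240,325,160,250,.152,.165)  # rib
reg(240,325,160,250,.132,.165)  # head
reg(130,175,180,222,.1165,.128) # reset
reg(178,222,180,220,.1085,.118) # start ring
for u,v in((282,190),(282,200),(282,210),(282,220),(151,200),(201,199),(240,200),(140,220)):print(u,v,w[v,u].round(4))
# front edge of deck
e=[]
for u in range(140,330,4):
    col=w[150:180,u]; i=np.where(abs(col[:,2]-.1)<.008)[0]
    if len(i): e.append(col[i[0],:2])
e=np.array(e); p=np.polyfit(e[:,1],e[:,0],1); print("edge slope deg",np.degrees(np.arctan(-p[0])),len(e))
E
```

```text
600 mean [0.4451 0.0909 0.1571] med z 0.1572 rect [0.4459 0.0912] [0.0511 0.0131] 9.6
1747 mean [0.4441 0.0905 0.1465] med z 0.1428 rect [0.4457 0.0913] [0.0514 0.0522] 9.2
381 mean [ 0.4721 -0.0656  0.1207] med z 0.1208 rect [ 0.4725 -0.0661] [0.0255 0.0256] 47.0
591 mean [ 0.4626 -0.0078  0.1107] med z 0.1107 rect [ 0.4629 -0.0078] [0.0339 0.034 ] 54.1
282 190 [0.4235 0.0871 0.1577]
282 200 [0.4342 0.089  0.1572]
282 210 [0.4449 0.0909 0.1574]
282 220 [0.4558 0.0928 0.1578]
151 200 [ 0.4695 -0.0622  0.1219]
201 199 [ 0.4616 -0.0059  0.1107]
240 200 [0.4584 0.04   0.0979]
140 220 [ 0.5044 -0.0824  0.1045]
edge slope deg 9.538321275163746 48
```

move_arm(
  targets=[
    [0.008,0.005,-0.03,0,0,0],
    [0,0,-0.04,0,0,0],
    [0,0,-0.03,0,0,0],
    [0,0,-0.02,0,0,0],
    [0,0,0,0,0,0],
    [0,0,0,0,0,0],
    [0,0,0,0,0,0],
  ],
)

```text
clock: 2.45
tcp_pos: [0.4461, 0.0926, 0.1738]
orientation: [3.141, 0.002, -2.968]
ft_force: [0.2, 0.6, 0.4]
grip_width: 0.0003
grasp_force: 0.0
```

move_arm(
  targets=[
    [0,-0.001,-0.006,0,0,0],
    [0,0,-0.005,0,0,0],
    [0,0,-0.003,0,0,0],
    [0,0,0,0,0,0],
    [0,0,0,0,0,0],
  ],
)

```text
clock: 2.95
tcp_pos: [0.4455, 0.0908, 0.1588]
orientation: [3.141, -0.0, -2.969]
ft_force: [-0.4, 0.5, 2.6]
grip_width: 0.0004
grasp_force: 1.2
```

move_arm(
  targets=[
    [0,0,-0.001,0,0,0],
    [0,0,-0.001,0,0,0],
    [0,0,0,0,0,0],
    [0,0,0,0,0,0],
  ],
)

```text
clock: 3.35
tcp_pos: [0.4456, 0.0908, 0.1567]
orientation: [3.142, 0.0, -2.969]
ft_force: [-1.0, 0.6, 3.2]
grip_width: 0.0007
grasp_force: 1.6
```

move_arm(
  targets=[
    [0,0,-0.002,0,0,0],
    [0,0,-0.002,0,0,0],
    [0,0,-0.001,0,0,0],
    [0,0,0,0,0,0],
    [0,0,0,0,0,0],
  ],
)

```text
clock: 3.85
tcp_pos: [0.4456, 0.0908, 0.1516]
orientation: [-3.142, -0.0, -2.969]
ft_force: [-0.5, -0.4, 3.2]
grip_width: 0.0003
grasp_force: 1.6
```

move_arm(
  targets=[
    [0,0,-0.001,0,0,0],
    [0,0,0,0,0,0],
    [0,0,0,0,0,0],
  ],
)

```text
clock: 4.15
tcp_pos: [0.4456, 0.0908, 0.1507]
orientation: [3.142, 0.0, -2.969]
ft_force: [-1.1, 0.3, 2.7]
grip_width: 0.0006
grasp_force: 1.7
```

move_arm(
  targets=[
    [0,0,-0.001,0,0,0],
    [0,0,0,0,0,0],
    [0,0,0,0,0,0],
  ],
)

```text
clock: 4.45
tcp_pos: [0.4457, 0.0909, 0.1502]
orientation: [3.141, 0.0, -2.969]
ft_force: [-3.9, -0.0, 11.9]
grip_width: 0.0001
grasp_force: 5.6
```

move_arm(
  targets=[
    [0,0,0.005,0,0,0],
    [0,0,0.03,0,0,0],
    [0,0,0.04,0,0,0],
    [0,0,0.02,0,0,0],
    [0,0,0,0,0,0],
    [0,0,0,0,0,0],
  ],
  gripper=200,
)

```text
clock: 5.05
tcp_pos: [0.4454, 0.0908, 0.2443]
orientation: [3.141, 0.0, -2.969]
ft_force: [-0.5, 0.2, -0.2]
grip_width: 0.0191
grasp_force: 0.0
```

```bash
cat > look.py <<'E'
from h import *
import sys
for n in ("wrist","scene","side"):
    d,w,s=grab(n);cv2.imwrite(f"pics/{sys.argv[1]}_{n}.png",d["img"])
    f=w.reshape(-1,3)
    f=f[(np.hypot(f[:,0]-.4458,f[:,1]-.0912)<.031)&(f[:,2]<.17)]
    for a,b in((.142,.165),(.125,.165)):
        g=f[(f[:,2]>a)&(f[:,2]<b)]
        if len(g)>9:
            r=cv2.minAreaRect(g[:,:2].astype(np.float32));print(n,len(g),"z95",np.percentile(g[:,2],[50,90,95]).round(4),np.round(r[0],4),np.round(r[1],4),round(r[2],1))
print(s["clock"],s["tcp_pos"],np.degrees(s["orientation"]),s["grip_width"],s["ft_force"])
E
python3 look.py a
```

```text
wrist 802 z95 [0.1505 0.1515 0.1518] [0.4464 0.0913] [0.0518 0.0132] 9.6
wrist 2310 z95 [0.1361 0.1509 0.1513] [0.4465 0.0908] [0.0521 0.0527] 7.7
scene 96 z95 [0.1484 0.1516 0.1519] [0.4463 0.0882] [0.0558 0.0152] 11.2
scene 240 z95 [0.1388 0.1506 0.1514] [0.4457 0.0812] [0.0394 0.0537] 82.1
side 73 z95 [0.1484 0.1508 0.1519] [0.4498 0.0933] [0.0508 0.0145] 8.6
side 224 z95 [0.1356 0.1495 0.1504] [0.4521 0.0945] [0.0483 0.0513] 64.2
5.15 [0.4447983  0.09059993 0.24341047] [-1.79970988e+02 -1.13765802e-01 -1.70098731e+02] 0.01895399106827897 [ 0.93696124 -0.13457537 -0.63382874]
```

move_arm(
  targets=[
    [0.001,0,-0.03,0,0,0],
    [0,0,-0.03,0,0,0],
    [0,0,-0.015,0,0,0],
    [0,0,0,0,0,0],
    [0,0,0,0,0,0],
  ],
  gripper=205,
)

```text
clock: 5.7
tcp_pos: [0.4463, 0.0906, 0.1693]
orientation: [-3.141, -0.001, -2.969]
ft_force: [-0.1, -0.6, -0.0]
grip_width: 0.0174
grasp_force: 0.0
```

move_arm(
  targets=[
    [0,0,-0.01,0,0,0],
    [0,0,-0.006,0,0,0],
    [0,0,-0.003,0,0,0],
    [0,0,-0.003,0,0,0],
    [0,0,0,0,0,0],
    [0,0,0,0,0,0],
  ],
)

```text
clock: 6.3
tcp_pos: [0.4466, 0.0908, 0.1477]
orientation: [3.142, 0.0, -2.969]
ft_force: [-0.1, 0.1, -0.7]
grip_width: 0.0169
grasp_force: 0.0
```

move_arm(
  targets=[
    [0,0,0,0,0,-5],
    [0,0,0,0,0,-5],
    [0,0,0,0,0,-5],
    [0,0,0,0,0,-5],
    [0,0,0,0,0,-5],
    [0,0,0,0,0,0],
  ],
)

```text
clock: 6.9
tcp_pos: [0.4469, 0.0907, 0.1479]
orientation: [3.141, 0.001, 2.877]
ft_force: [1.7, -0.5, 0.3]
grip_width: 0.0173
grasp_force: 0.4
```

```bash
python3 -c "
from h import *
s=manip.read_state();print(s)"
```

```text
{'clock': 6.9, 'joint_positions': array([-0.70877981,  0.2198124 ,  0.46658275,  2.10168403, -0.13103293,
        0.84653048,  1.14111911]), 'dq': array([ 0.00729128, -0.00017777, -0.01353178,  0.00060375,  0.0045567 ,
        0.00069652,  0.09747727]), 'tau': array([ -0.55846469, -35.73163748,   2.85880655, -23.58590841,
        -0.34143437,   0.20614679,  -1.21435493]), 'tcp_pos': array([0.44688181, 0.09070903, 0.14792106]), 'orientation': array([3.14144491e+00, 7.15906760e-04, 2.87679482e+00]), 'ft_force': array([ 1.74710355, -0.45091776,  0.27517626]), 'wrist_torque': array([-0.21782608, -0.09060666,  0.04100149]), 'grasp_force': 0.4329376760870218, 'grip_width': 0.0172590431617285}
```

move_arm(
  targets=[
    [0,0,0,0,0,-4],
    [0,0,0,0,0,-4],
    [0,0,0,0,0,-4],
    [0,0,0,0,0,-4],
    [0,0,0,0,0,-2],
    [0,0,0,0,0,0],
    [0,0,0,0,0,0],
  ],
)

```text
clock: 7.6
tcp_pos: [0.4468, 0.091, 0.1478]
orientation: [3.141, 0.0, 2.567]
ft_force: [0.3, 0.4, 1.1]
grip_width: 0.0169
grasp_force: 1.1
```

```bash
python3 look.py b; python3 -c "
from h import *
s=manip.read_state();print(s['wrist_torque'],s['grasp_force'])
a=[cv2.resize(cv2.imread('pics/b_'+n+'.png')[v-60:v+60,u-50:u+50],None,fx=4,fy=4,interpolation=cv2.INTER_CUBIC) for n,u,v in(('scene',245,205),('side',300,195))]
cv2.imwrite('pics/b.png',np.hstack(a))"
```

```text
wrist 2889 z95 [0.157  0.1585 0.1612] [0.4466 0.0912] [0.0445 0.0439] 21.9
wrist 4352 z95 [0.1545 0.1581 0.159 ] [0.4455 0.0922] [0.0512 0.0507] 10.3
scene 176 z95 [0.1523 0.1601 0.1632] [0.4456 0.0867] [0.0413 0.0443] 28.4
scene 258 z95 [0.1469 0.1582 0.1616] [0.4445 0.0822] [0.0387 0.0511] 79.8
side 133 z95 [0.1552 0.1629 0.1641] [0.4589 0.0909] [0.045  0.0355] 78.4
side 226 z95 [0.1469 0.1605 0.1635] [0.4546 0.0951] [0.0422 0.0517] 21.3
7.7 [0.44675221 0.09097334 0.14781777] [1.79968309e+02 1.28359439e-02 1.47003787e+02] 0.0173492296571098 [0.32922182 0.09275634 0.84635415]
[ 0.10009708 -0.12480125  0.02665433] 1.1742935422807932
```

View pics/b.png

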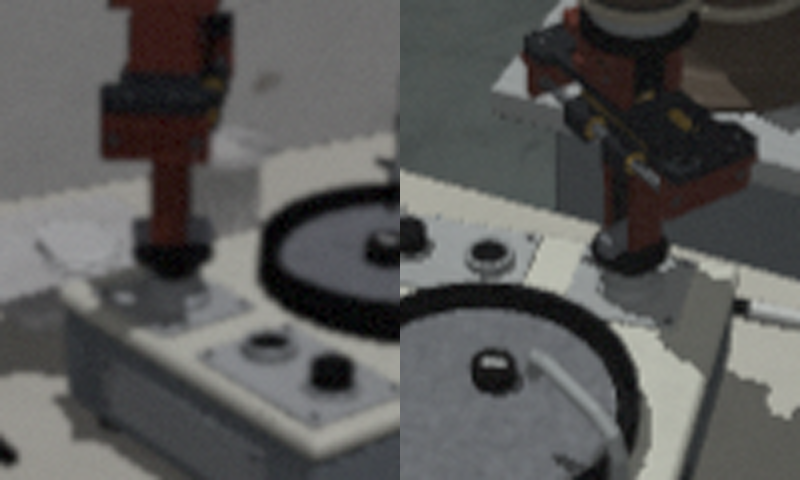

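The crops show the fingers straddling the rib over the head (about (175,250) and (630,245)); the wrist depth gives the rib top at 0.157, i.e. back out. Lift straight and verify.

move_arm(
  targets=[
    [0,0,0.004,0,0,0],
    [0,0,0.006,0,0,0],
    [0,0,0.02,0,0,0],
    [0,0,0.03,0,0,0],
    [0,0,0.035,0,0,0],
    [0,0,0,0,0,8],
    [0,0,0,0,0,8],
    [0,0,0,0,0,8],
    [0,0,0,0,0,8],
    [0,0,0,0,0,8],
  ],
  gripper=205,
)

```text
clock: 8.75
tcp_pos: [0.4463, 0.0904, 0.2431]
orientation: [-3.141, -0.0, -3.015]
ft_force: [0.0, 0.1, 0.1]
grip_width: 0.0171
grasp_force: 0.0
```

```bash
python3 look.py c
```

```text
wrist 1468 z95 [0.156  0.1579 0.1582] [0.4466 0.0908] [0.0447 0.0421] 51.2
wrist 2433 z95 [0.1429 0.1576 0.158 ] [0.4458 0.0909] [0.0518 0.0534] 8.5
scene 159 z95 [0.1506 0.1571 0.1577] [0.4462 0.0837] [0.0533 0.0322] 2.4
scene 243 z95 [0.1451 0.1566 0.1573] [0.4468 0.0821] [0.0395 0.0549] 86.7
side 105 z95 [0.1541 0.158  0.1585] [0.4537 0.0941] [0.0467 0.0363] 47.2
side 226 z95 [0.1414 0.1571 0.1579] [0.4525 0.0932] [0.0476 0.0517] 36.0
8.85 [0.44636258 0.09041891 0.24302964] [-1.79993448e+02 -7.19618530e-03 -1.72989619e+02] 0.017200157642353893 [-0.11309562 -0.55431656 -0.12254747]
```

Stop is out (rib top 0.157, as at the start). Now the reset.

move_arm(
  targets=[
    [0.006,-0.039,0,0,0,2],
    [0.007,-0.039,0,0,0,1],
    [0.007,-0.039,-0.02,0,0,0],
    [0.006,-0.039,-0.03,0,0,0],
    [0,0,-0.035,0,0,0],
    [0,0,-0.02,0,0,0],
    [0,0,0,0,0,0],
    [0,0,0,0,0,0],
  ],
  gripper=255,
)

```text
clock: 9.7
tcp_pos: [0.4726, -0.0653, 0.1381]
orientation: [-3.141, -0.001, -2.971]
ft_force: [0.1, 0.2, -0.3]
grip_width: 0.0003
grasp_force: 0.0
```

move_arm(
  targets=[
    [0,-0.001,-0.006,0,0,0],
    [0,0,-0.004,0,0,0],
    [0,0,-0.003,0,0,0],
    [0,0,-0.003,0,0,0],
    [0,0,0,0,0,0],
    [0,0,0,0,0,0],
  ],
)

```text
clock: 10.3
tcp_pos: [0.4728, -0.066, 0.1219]
orientation: [3.141, 0.0, -2.969]
ft_force: [-0.1, 1.8, 2.5]
grip_width: 0.0002
grasp_force: 1.4
```

move_arm(
  targets=[
    [0,0,-0.002,0,0,0],
    [0,0,-0.0015,0,0,0],
    [0,0,-0.0005,0,0,0],
    [0,0,0,0,0,0],
    [0,0,0,0,0,0],
  ],
)

```text
clock: 10.8
tcp_pos: [0.4728, -0.066, 0.1179]
orientation: [3.141, 0.0, -2.969]
ft_force: [-0.1, 2.6, 6.0]
grip_width: 0.0005
grasp_force: 3.3
```

move_arm(
  targets=[
    [0,0,-0.001,0,0,0],
    [0,0,0,0,0,0],
    [0,0,0,0,0,0],
  ],
)

```text
clock: 11.1
tcp_pos: [0.4729, -0.066, 0.1177]
orientation: [3.141, 0.001, -2.969]
ft_force: [-4.7, 1.7, 18.0]
grip_width: 0.0007
grasp_force: 9.2
```

move_arm(
  targets=[
    [0,0,0.003,0,0,0],
    [0,0,0.006,0,0,0],
    [0,0,0.03,0,0,0],
    [0,0,0.04,0,0,0],
    [0,0,0.045,0,0,0],
    [0,0,0.045,0,0,0],
    [0,0,0,0,0,0],
    [0,0,0,0,0,0],
  ],
)

```text
clock: 11.9
tcp_pos: [0.4727, -0.0663, 0.2861]
orientation: [3.141, 0.002, -2.969]
ft_force: [1.3, 0.6, -1.0]
grip_width: 0.0006
grasp_force: 0.0
```

```bash
python3 look.py d; python3 - <<'E'
from h import *
d,w,s=grab("wrist");f=w.reshape(-1,3)
for x,y in((.4725,-.066),(.4629,-.0078)):
    g=f[np.hypot(f[:,0]-x,f[:,1]-y)<.009]; print(len(g),np.median(g[:,2]) if len(g) else 0)
E
```

```text
wrist 1147 z95 [0.1554 0.1579 0.1583] [0.4471 0.0901] [0.0445 0.0416] 51.8
wrist 1824 z95 [0.1437 0.1577 0.1581] [0.4468 0.0901] [0.0526 0.052 ] 65.6
scene 163 z95 [0.1506 0.1575 0.1579] [0.448  0.0827] [0.052  0.0328] 19.2
scene 247 z95 [0.1451 0.1569 0.1577] [0.4465 0.0811] [0.0367 0.0526] 83.6
side 108 z95 [0.1536 0.157  0.1582] [0.4514 0.094 ] [0.034  0.0505] 76.7
side 226 z95 [0.1417 0.1561 0.1569] [0.4514 0.0937] [0.0501 0.0537] 54.4
12.0 [ 0.47171029 -0.06616244  0.28447626] [ 1.79990682e+02 -1.15405433e-01 -1.70101839e+02] 0.0006726437023307574 [0.38985801 0.11780813 0.75843627]
320 0.12188431074582884
175 0.1105935195557452
```

View pics/d_wrist.png

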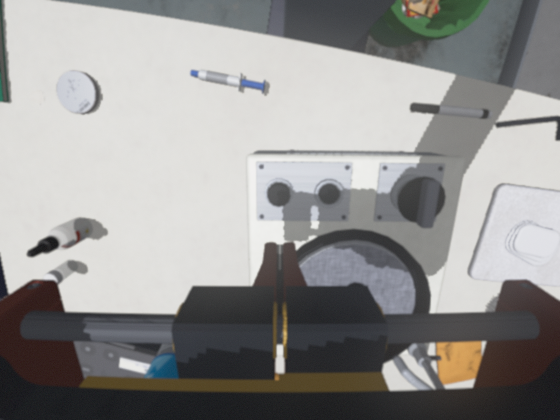

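The picture shows the stop head out with its rib straight again (427,203), reset up (278,194), start untouched (329,194), and everything else in place.

```bash
python3 -c "
from station import manip
print(manip.close_job())"
```

```text
the job is handed in; nothing more can be done
None
```

The stop check is done and handed in: the stop button latched and was twisted clockwise until it sprang out, then the reset was pressed and came back up, all in about 12 s with the start button and loose items left alone.

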